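Tap a hot tube block home in a block heater

TASK

Take the pusher from its rest and, in small gentle taps with its white head, nudge the hot tube block along the heater's channel under the hood until it sits fully home against the stop you cannot see, without forcing it once it is there. Then lay the pusher back in its rest as you found it; do not touch the hot block with the gripper, and leave the other things on the bench where they are.

Things in the scene. Friction and masses are not known exactly. Their poses are not given: they have to be found in the camera images.
- heater: White-grey block heater fixed to the bench, 215 x 183 mm. x axis = the way in (direction to push), z up; origin at bench level on the channel's centre line. Channel: metal deck 45 mm above the bench, 64 mm wide, mouth at x = -55 mm, side rails 15 mm high, from x = 45 mm on walls up to the hood. Control panel (65 mm high) on the -y side.
- hood: Fixed white hood over the channel from x = 40 to 160 mm; origin and axes as the heater. Underside 109 mm, top 118 mm above the bench. Unseen inside: a rigid stop, its face anywhere from x = 95 to 125 mm, and a weak sprung pin (under 1 N) 4 mm proud of it. Home = block against the face, pin pressed in. Load the stop with at most 25 N.
- block: Hot aluminium block with 12 dark wells, 80 x 60 x 50 mm (x, y, z), 0.4 to 0.65 kg, in the channel, partly under the hood, x along the heater's x. Origin: centre of underside; push its face at x = -40 mm. Sliding takes about 2 to 7 N; clearly more means the stop, 40 to 95 mm of travel away. Never faster than 0.15 m/s, never touched by the gripper.
- pusher: Square aluminium bar 18 x 18 mm with a blue grip sleeve (70 mm long) and a white square head 32 x 32 mm; 0.16 kg. Origin on the bar's axis in the middle of the blue grip; x runs to the head, whose face is at x = 115 mm; the tail ends at x = -95 mm. It starts lying level in the rest, z up.
- rest: Grey cradle fixed to the bench: base 160 x 70 x 8 mm, two slotted posts at x = -65 and +65 mm (12 mm thick, 60 mm wide); slots 26 mm wide, open upward, bottom 35 mm and top 55 mm above the bench. Origin at bench level in the middle, x along the bar. The pusher lies with its origin 44 mm above the rest's origin, head to +x.
- tip_box: Bystander: cream box with a green lid, 110 x 75 x 62 mm. Origin at the centre of its underside.
- jar: Bystander: pale frosted jar with a white cap, 64 mm across, 100 mm high. Origin at the centre of its underside.
- tube_rack: Bystander: orange open rack with 5 capped tubes, 110 x 64 mm, 58 mm high. Origin at the centre of its underside.
Mind the look-alikes: they are no part of the job. Of the things that look like the pusher, the smaller one is meant. What is shaped like the block but blue is not meant.

How it is judged:
On the way, in this order (a step that is already met when the one before it is completed fails the run):
1. the pusher is lifted out of its rest (z of pusher in the frame of rest above 0.065 m), for 0.1 s.
2. the block sits against the hidden stop with the pin pressed in (contact force between block and hood above 0.55 N), for 0.2 s.
At the end, for the whole second after the job is handed in: The block stands flat in line with the channel, fully home: against the hidden stop within about 1.5 mm, its pin pressed in (over 0.55 N). The pusher lies still in both slots of its rest (origin within 20 mm of the rest's, 44 mm high within 5 mm, in line within 0.15 rad) (contact force between block and hood above 0.55 N and angle between the x axis of block and the x axis of heater, either way round below 0.08 rad and angle between block's own z axis and vertical below 0.05 rad and linear speed of each of block, pusher below 0.01 m/s and horizontal distance between pusher and rest below 0.02 m and z of pusher in the frame of rest between 0.039 and 0.049 m and angle between the x axis of pusher and the x axis of rest, either way round below 0.15 rad and x of pusher in the frame of rest below 0.02 m); the robot touches nothing.
It fails at once if the stop is loaded with more than 25 N (contact force between block and hood above 25 N).
It fails at once if the block is driven faster than 0.15 m/s (linear speed of block above 0.15 m/s).
It fails at once if the robot touches the hot block (contact force between any of the fingers, the arm and block above 0.3 N).
It fails at once if a bystander is moved more than 20 mm (distance of any of tip_box, jar, tube_rack from where it was at the start of the episode above 0.02 m).
It also fails if it takes over 67 s, if anything falls off the work surface, if the arm or the gripper's body presses on something with over 40 N, if the wrist force passes 120 N, or if a joint passes its speed limit or range.

ROBOT

A 6-joint arm with a two-finger parallel gripper is mounted at the origin on the work surface. World frame = base frame: x ahead of the robot, y to its left, z up, the work surface at z = 0. Lengths are in m, angles in rad, forces in N, time in s.
With the tool pointing down it reaches from about 0.35 to 0.975 m from the base axis. Payload 4.9 kg.
Tool frame: the origin (TCP) lies on the centre line of the jaws, within the pads' length; the fingertips stand 14 mm ahead of it and the grasp point (between the pads) lies 5 mm behind it; y points along the fingers, z is the direction in which the jaws open and shut, and the axes are right-handed (so a half turn about y gives the same grasp; the last joint's range is limited). The gripper opens to 85 mm and grips with 20 to 120 N. Pads are 22 mm wide; open, the fingers measure 114 mm over their backs; the gripper's body (76 mm by 85 mm) begins 54 mm behind the grasp point. The pads swing forward as they close: fully open they stand 13 mm farther back than shut.
Start: joints at [1.219, 0.053, 1.613, -0, 1.476, -0.119], TCP at [0.144, 0.608, 0.245] pointing down, gripper open.
Joint ranges: [-3.01, 3.01], [-1.01, 2.22], [0.06, 2.58], [-1.02, 4.17], [0.09, 2.62], [-3.14, 3.14]. Speed limits (rad/s): [2.57, 2.57, 3.14, 3.14, 3.14, 3.14].

INTERFACE

Orientations are given as a rotation vector (axis times angle).
In Python, from station import ctrl gives the robot as it stands.
- The arm moves only by the tool servo_tool, never from a script. Its arguments are lists of equal length, an entry for each row: "delta_pos": the shift along the tool's x, y, z in m, a list of three; "dr": the turn, a rotation vector about the tool's x, y, z in degrees, a list of three; "grip": the opening, from 0 (shut) to 1 (fully open). In form: {"delta_pos": [[x, y, z], ...], "dr": [[rx, ry, rz], ...], "grip": [grip, ...]}. A call has 1 to 5 rows; each row shifts and turns the pose as measured when the row begins, along the tool's axes as they then stand; what a row does not reach is not made up. A row lasts 1/8 s, in which the tool goes at most 62.5 mm and 10.7 degrees, less where a joint would pass 70% of its speed; a pose out of reach is approached as far as the arm can. A call is refused whole if a number of a shift passes 0.0625 or a number of a turn 10.7, either way. A call with a gripper value outside its range is refused whole. The fingers move at their own pace and stop on an object; "grip_force" is the grip in N (left out, the last holds). Time passes only in rows, so rows that do not move let the fingers close. It gives the time, the measured TCP pose, the force and the opening at its end, in the units of the state.
- ctrl.get_obs(): the state, without advancing time (a new reading comes with each control period).
- ctrl.get_image(name): name is "scene" or "top" or "wrist"; returns the picture (480x640x3 uint8, red, green, blue); there is no depth.
- ctrl.camera_params(name): a dict with "fovy" (degrees; the focal length in pixels is half the picture's height over the tangent of half this angle, whatever the lens; pixels are square), "cx", "cy" (the principal point, pixels), "eye" and "rotation" of the camera in the world. Camera axes: x right, y down, z forward; pixel columns grow to the right and rows downward; lengths in m; the calibration is good to about 2 mm. A picture is of the moment at which its call begins: read the wrist's pose just before it. camera_params takes no time and is no camera call; for the wrist camera it gives the pose at the moment of the call.
- ctrl.finish_job(): hands the job in, once; it reports no verdict.
Trained networks look in the newest picture that a camera, given by its name, has taken for a name from the list of things; names that differ only in an ending like _2 or _b are one class to them, and where a whole thing is asked for, a point or a joint stands for the part that bears it (a point fixed in the world has none). Each returns a list of dicts, best first, with "score" (0 to 1); they miss things now and then, are a little off and sometimes report something else, mostly with a low value. They report only what shows in the picture. A call takes as long as a camera call. They do not tell look-alikes from the thing itself.
- ctrl.masks_of(camera, label): "pixels" (480x640 bool, what is visible of it) and "extent" ([left, top, right, bottom] in pixels, round what is visible of it).
The state is a dict: "t": time; "q": joint angles; "dq": joint speeds; "effort": joint torques, N m; "tool_pos": TCP position; "tool_rot": TCP orientation; "contact_force": force on the tool from outside, world axes, zero at the start; "wrist_torque": the same for the moment, N m; "opening": finger opening in m.
Only numpy, scipy, OpenCV 4.12 (cv2) and the standard library are available. Lean on these libraries where they do the work, as an engineer would, in place of code of your own. Each camera call takes 0.05 s, during which the arm holds its last target.

## Working session

There is one attempt and no reset: what is moved stays moved. The work goes in short steps, Python scripts to look and compute and a tool call to move; the robot and the scene stay as the last step left them, time stands still between calls to the robot, and variables do not carry over. Pictures are saved under pics/ and viewed, and the job is handed in when it is done.

Besides the shell and the picture viewer there is one more tool, called after ">>>" as name(argument=value, ...), one argument or row to a line, values as JSON. servo_tool: Moves the arm, as the interface text tells. Its arguments: {"type":"object","properties":{"delta_pos":{"type":"array","items":{"type":"array","items":{"type":"number"}}},"dr":{"type":"array","items":{"type":"array","items":{"type":"number"}}},"grip":{"type":"array","items":{"type":"number"}},"grip_force":{"type":"number"}},"required":["delta_pos","dr","grip"]}

```bash
mkdir -p pics; ls
python3 - <<'E'
from station import ctrl
import cv2
o=ctrl.get_obs()
for k,v in o.items(): print(k,v)
for n in ["scene","top"]:
    p=ctrl.camera_params(n); print(n,p)
    cv2.imwrite(f"pics/{n}0.png",ctrl.get_image(n)[:,:,::-1])
E
```

```text
pics
t 0.0
q [ 1.21898885e+00  5.33579521e-02  1.61428304e+00  2.50390183e-05
  1.47601654e+00 -1.18995852e-01]
dq [ 7.48088034e-04 -2.43869494e-04 -1.64128435e-03 -6.11884792e-05
 -9.23816765e-04  1.76544384e-04]
effort [-3.02253262e-03 -3.93700111e+01 -3.70169699e+01 -3.91071553e-04
  7.39225798e-03  2.38293080e-05]
tool_pos [0.14398101 0.60757964 0.24406886]
tool_rot [-1.56506124  0.18322535 -0.18242909]
contact_force [0.12236043 0.13946604 0.03970952]
wrist_torque [0.01980775 0.0072207  0.03822925]
opening 0.08516494691443291
scene {'fovy': 54.00710296529517, 'cx': 313.8176174637867, 'cy': 240.6996746938661, 'eye': array([ 1.08210633, -0.07376892,  0.82563909]), 'rotation': array([-1.9674087 , -1.65147939,  0.5701175 ])}
top {'fovy': 54.17257200771507, 'cx': 321.8540622019533, 'cy': 247.65359337871874, 'eye': array([0.29195952, 0.04958323, 1.00663624]), 'rotation': array([-2.00519863,  2.21307221, -0.23618244])}
```

View pics/scene0.png

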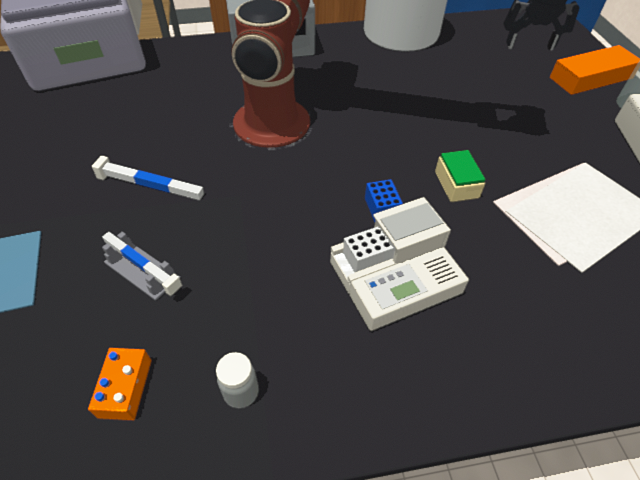

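View pics/top0.png

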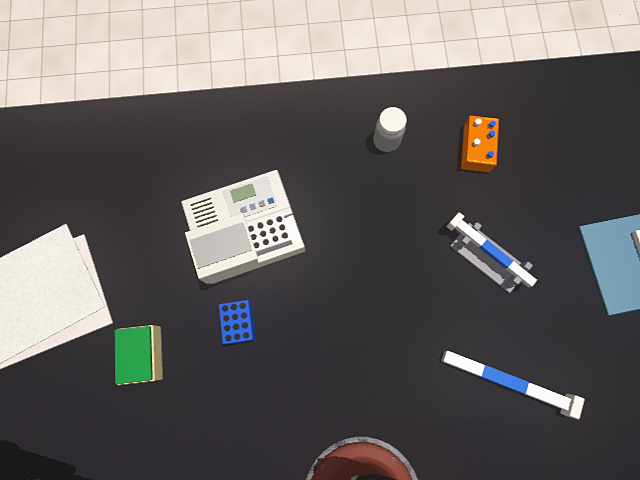

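The scene picture shows the pusher in its rest, head at (172,284); the larger look-alike lies loose at (150,180). The heater is at about (400,265), with the block at (367,247) and the hood at (412,230). I'll zoom in to measure.

Run:
```python
import cv2
t=cv2.imread("pics/top0.png"); s=cv2.imread("pics/scene0.png")
def crop(im,x0,y0,w,h,f,n):
    cv2.imwrite(n,cv2.resize(im[y0:y0+h,x0:x0+w],None,fx=f,fy=f,interpolation=cv2.INTER_CUBIC))
crop(t,430,200,120,100,6,"pics/tr.png")
crop(t,175,165,135,120,5,"pics/th.png")
crop(s,90,220,110,90,6,"pics/sr.png")
crop(s,320,190,155,140,4,"pics/sh.png")
```

```text
(no output)
```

View pics/tr.png

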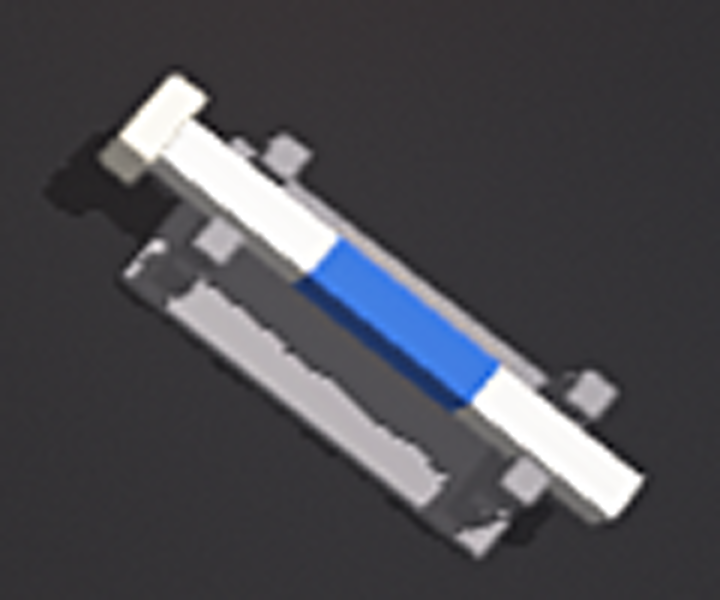

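View pics/th.png

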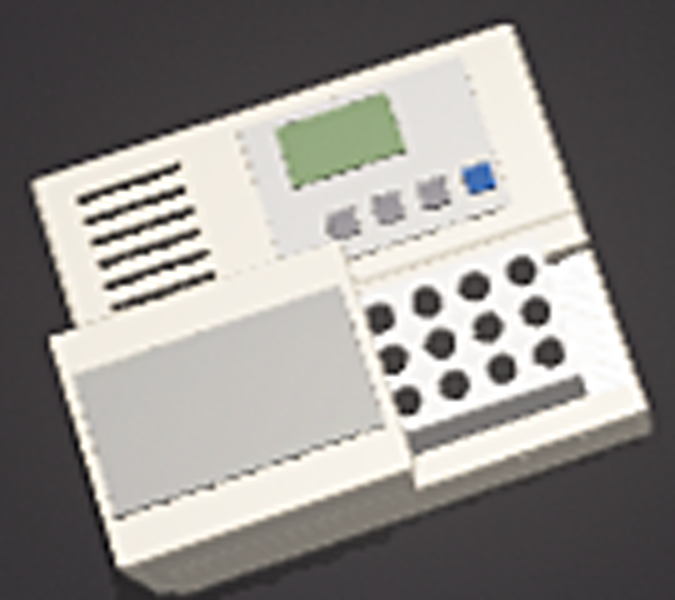

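View pics/sr.png

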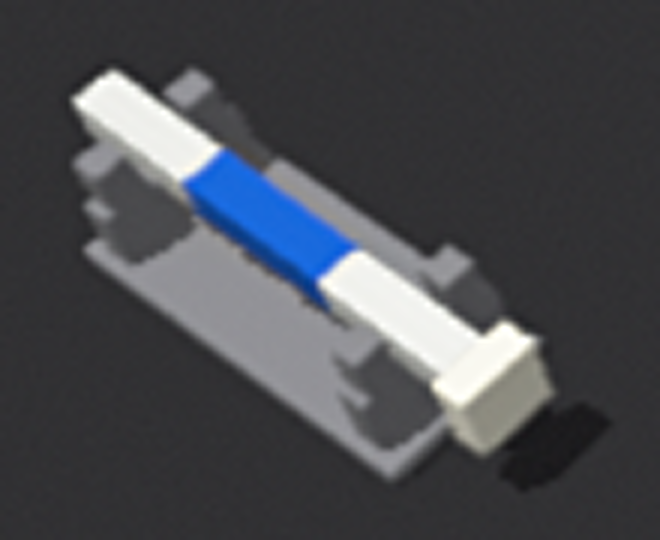

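View pics/sh.png

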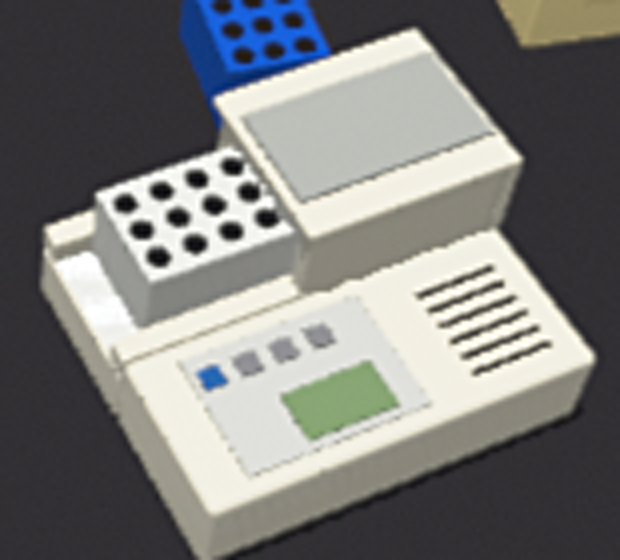

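```bash
cat > h.py <<'E'
import numpy as np
from scipy.optimize import least_squares
from scipy.spatial.transform import Rotation as R
from station import ctrl
class Cam:
    def __init__(s,n):
        p=ctrl.camera_params(n); s.f=240/np.tan(np.radians(p["fovy"]/2)); s.c=np.array([p["cx"],p["cy"]]); s.e=np.array(p["eye"]); s.R=R.from_rotvec(p["rotation"]).as_matrix()
    def proj(s,P):
        q=(np.atleast_2d(P)-s.e)@s.R; return q[:,:2]/q[:,2:]*s.f+s.c
    def ray(s,uv,z):
        d=s.R@np.append((np.array(uv)-s.c)/s.f,1); return s.e+d*(z-s.e[2])/d[2]
def w(p,L):
    c,s=np.cos(p[2]),np.sin(p[2]); L=np.atleast_2d(L)
    return np.c_[p[0]+c*L[:,0]-s*L[:,1],p[1]+s*L[:,0]+c*L[:,1],L[:,2]]
E
cat > fit.py <<'E'
from h import *
T=Cam("top");S=Cam("scene")
def px(c,o,f): return np.array(o)+(np.array(c)+.5)/f-.5
tr=lambda a:(T,px(a,(430,200),6)); th=lambda a:(T,px(a,(175,165),5)); sr=lambda a:(S,px(a,(90,220),6)); sh=lambda a:(S,px(a,(320,190),4))
def fit(name,obs,p0,yawknown=None):
    def r(p,full=False):
        out=[]
        for (cam,uv),L in obs:
            L=L(p) if callable(L) else L
            out.append(cam.proj(w(p,L))[0]-uv)
        return np.concatenate(out)
    s=least_squares(r,p0,loss="soft_l1")
    print(name,np.round(s.x,4)); print(np.round(r(s.x).reshape(-1,2),1).tolist()); return s.x
H=lambda x,i,sg,z:(lambda p:[x,sg*p[i],z])
ho=[(th((50,340)),H(.16,3,-1,.118)),(th((118,568)),H(.16,3,1,.118)),(th((412,470)),H(.04,3,1,.118)),
(sh((213,98)),H(.04,3,1,.118)),(sh((415,28)),H(.16,3,1,.118)),(sh((522,158)),H(.16,3,-1,.118)),(sh((305,235)),H(.04,3,-1,.118)),
(th((30,180)),H(.16,4,-1,.065)),(th((513,22)),H(-.055,4,-1,.065)),(sh((592,358)),H(.16,4,-1,.065)),(sh((210,513)),H(-.055,4,-1,.065)),
(sh((45,232)),H(-.055,5,1,.06)),(th((650,412)),H(-.055,5,1,.06))]
hp=fit("heater",ho,[.4,.15,1.8,.04,.13,.05])
def B(x,y,z):return lambda p:w([0,0,0],[x+p[3]*0,y,z])[0]
bo=[(sh((97,192)),[-.04,.03,.095]),(sh((148,283)),[-.04,-.03,.095]),(sh((140,325)),[-.04,-.03,.045]),(th((585,378)),[-.04,.03,.095]),(th((545,245)),[-.04,-.03,.095])]
def rb(p):
    out=[]
    for (cam,uv),L in bo:
        out.append(cam.proj(w(hp[:3],np.array(L)+[p[0],p[1],0]))[0]-uv)
    return np.concatenate(out)
s=least_squares(rb,[0,0]); print("block in heater",s.x,np.round(s.fun.reshape(-1,2),1).tolist())
z=.053
po=[(tr((175,72)),[.115,-.016,.06]),(tr((118,135)),[.115,.016,.06]),(tr((645,480)),[-.095,-.009,z]),(tr((340,238)),[.035,-.009,z]),(tr((498,365)),[-.035,-.009,z]),(tr((305,272)),[.035,.009,z]),(tr((468,402)),[-.035,.009,z]),
(sr((540,343)),[.115,.016,.06]),(sr((463,403)),[.115,-.016,.06]),(sr((485,457)),[.115,-.016,.028]),(sr((553,393)),[.115,.016,.028]),(sr((112,70)),[-.095,.009,z]),(sr((75,100)),[-.095,-.009,z]),
(sr((225,152)),[-.035,.009,z]),(sr((185,183)),[-.035,-.009,z]),(sr((360,250)),[.035,.009,z]),(sr((322,283)),[.035,-.009,z])]
pp=fit("pusher",po,[.45,-.25,.7])
ro=[(tr((285,157)),[.065,-.0215,.055]),(tr((218,238)),[.065,.0215,.055]),(tr((592,395)),[-.065,-.0215,.055]),(tr((525,480)),[-.065,.0215,.055]),(tr((480,557)),[-.08,.035,.008])]
rp=fit("rest",ro,pp)
for n,uv,zz in [("jar",(393,118),.1),("rack",(483,140),.058),("tip",(135,355),.062),("bluebl",(236,320),.05),("pusher2 tail",(447,357),.03),("p2head",(573,405),.03)]: print(n,T.ray(uv,zz).round(3))
E
python3 fit.py
```

```text
heater [0.5352 0.1291 1.8101 0.0486 0.1358 0.0424]
[[0.2, -1.5], [0.4, -0.6], [1.4, -1.4], [0.1, -2.7], [0.6, -2.4], [0.3, -2.1], [1.3, -1.9], [0.1, -1.2], [0.7, -1.5], [2.0, -3.1], [-0.2, -2.7], [-0.3, -1.4], [0.4, -2.1]]
block in heater [0.00664916 0.00190843] [[-0.6, -1.8], [0.3, -2.2], [0.4, 2.0], [0.8, -0.5], [-0.6, -1.1]]
pusher [ 0.4546 -0.3301  0.7517]
[[0.4, -1.5], [0.5, -0.9], [0.3, -1.1], [0.3, -1.5], [1.1, -0.9], [0.9, -0.8], [0.9, -0.6], [-0.2, -1.0], [0.3, 0.1], [0.6, -0.1], [1.2, -0.4], [0.8, -0.9], [0.0, -0.6], [0.4, -1.1], [0.1, -0.8], [0.6, -1.0], [-0.0, -0.7]]
rest [ 0.4537 -0.3279  0.7663]
[[0.6, -1.0], [-0.6, 0.7], [0.4, -1.0], [-0.6, 0.6], [0.1, 0.3]]
jar [ 0.752 -0.144  0.1  ]
rack [ 0.702 -0.341  0.058]
tip [0.319 0.418 0.062]
bluebl [0.368 0.219 0.05 ]
pusher2 tail [ 0.254 -0.199  0.03 ]
p2head [ 0.137 -0.433  0.03 ]
```

```bash
cat >> h.py <<'E'
def pose():
    o=ctrl.get_obs(); return np.array(o["tool_pos"]),R.from_rotvec(o["tool_rot"]),o
def goto(target,yaw):
    """shift in tool axes (m) and turn (deg) to bring TCP to target, tool down, tool x at yaw"""
    p,r,o=pose(); X=np.array([np.cos(yaw),np.sin(yaw),0]);Y=np.array([0,0,-1.]);Z=np.cross(X,Y)
    Rt=R.from_matrix(np.c_[X,Y,Z]); d=r.inv().apply(np.array(target)-p); dr=np.degrees((r.inv()*Rt).as_rotvec())
    print("t",round(o["t"],2),"pos",p.round(4),"d_tool",d.round(4),"dr",dr.round(2),"q",o["q"].round(2),"F",o["contact_force"].round(2),"op",round(o["opening"],4))
E
python3 - <<'E'
from h import *
p,r,o=pose(); print(r.as_matrix().round(3)); print(ctrl.camera_params("wrist"))
goto([.454,-.33,.2],.755); goto([.454,-.33,.2],.755+np.pi)
E
```

```text
[[ 0.973 -0.001  0.231]
 [-0.231 -0.002  0.973]
 [-0.    -1.    -0.002]]
{'fovy': 70.75722533000611, 'cx': 319.6401089996794, 'cy': 236.26824469935687, 'eye': array([0.06987604, 0.62671485, 0.37251386]), 'rotation': array([2.26769737, 1.7947346 , 0.26949053])}
t 0.1 pos [0.144  0.6076 0.2442] d_tool [ 0.5179  0.0456 -0.8407] dr [  0.09 -56.6   -0.07] q [ 1.22  0.05  1.61  0.    1.48 -0.12] F [0.55 0.74 0.22] op 0.0851
t 0.1 pos [0.144  0.6076 0.2442] d_tool [ 0.5179  0.0456 -0.8407] dr [8.000e-02 1.234e+02 1.100e-01] q [ 1.22  0.05  1.61  0.    1.48 -0.12] F [0.55 0.74 0.22] op 0.0851
```

>>> servo_tool(
  delta_pos=[
    [0.062, 0, -0.006],
    [0.062, 0, -0.006],
    [0.062, 0, -0.006],
    [0.062, 0, -0.006],
    [0.062, 0, -0.006],
  ],
  dr=[
    [0, 6.5, 0],
    [0, 6.5, 0],
    [0, 6.5, 0],
    [0, 6.5, 0],
    [0, 6.5, 0],
  ],
  grip=[1, 1, 1, 1, 1],
)

```text
t: 0.72
tool_pos: [0.4045, 0.4439, 0.2409]
tool_rot: [-1.482, 0.634, -0.632]
contact_force: [0.1, 0.9, 1.2]
opening: 0.0853
```

Run:
```python
from h import *
goto([.454,-.33,.2],.755+np.pi)
```

```text
t 0.72 pos [0.4045 0.4439 0.2409] d_tool [ 0.5942  0.0441 -0.4981] dr [ 0.21 90.38  0.28] q [ 0.71  0.    1.67 -0.    1.47 -0.05] F [0.06 0.9  1.21] op 0.0853
```

>>> servo_tool(
  delta_pos=[
    [0.062, 0, -0.008],
    [0.062, 0, -0.008],
    [0.062, 0, -0.008],
    [0.062, 0, -0.008],
    [0.062, 0, -0.008],
  ],
  dr=[
    [0, 7, 0],
    [0, 7, 0],
    [0, 7, 0],
    [0, 7, 0],
    [0, 7, 0],
  ],
  grip=[1, 1, 1, 1, 1],
)

```text
t: 1.35
tool_pos: [0.5184, 0.1581, 0.239]
tool_rot: [-1.277, 1.115, -1.114]
contact_force: [0.6, -0.1, 0.4]
opening: 0.0855
```

>>> servo_tool(
  delta_pos=[
    [0.062, 0, -0.006],
    [0.062, 0, -0.006],
    [0.062, 0, -0.006],
    [0.062, 0, -0.006],
    [0.062, 0, -0.006],
  ],
  dr=[
    [0, 7, 0],
    [0, 7, 0],
    [0, 7, 0],
    [0, 7, 0],
    [0, 7, 0],
  ],
  grip=[1, 1, 1, 1, 1],
)

```text
t: 1.98
tool_pos: [0.4507, -0.1418, 0.2391]
tool_rot: [-0.939, 1.57, -1.572]
contact_force: [0.7, 0.6, 0.3]
opening: 0.0853
```

Run:
```python
from h import *
goto([.454,-.33,.2],.755+np.pi)
```

```text
t 1.98 pos [ 0.4507 -0.1418  0.2391] d_tool [0.163  0.0403 0.0937] dr [ 0.15 17.98  0.57] q [-0.46 -0.32  1.96 -0.01  1.51  0.05] F [0.67 0.61 0.33] op 0.0853
```

>>> servo_tool(
  delta_pos=[
    [0.055, 0.005, 0.02],
    [0.05, 0.005, 0.02],
    [0.03, 0.005, 0.02],
    [0.01, 0.005, 0.01],
    [0, 0, 0],
  ],
  dr=[
    [0, 6, 0],
    [0, 6, 0],
    [0, 6, 0],
    [0, 0, 0],
    [0, 0, 0],
  ],
  grip=[1, 1, 1, 1, 1],
)

```text
t: 2.6
tool_pos: [0.4194, -0.3088, 0.218]
tool_rot: [-0.704, 1.793, -1.794]
contact_force: [-0.2, 0.9, 0.8]
opening: 0.0854
```

Run:
```python
from h import *
import cv2
goto([.4436,-.34,.2],.757+np.pi)
cv2.imwrite("pics/w1.png",ctrl.get_image("wrist")[:,:,::-1])
np.save("w1.npy",ctrl.camera_params("wrist"),allow_pickle=True)
```

```text
t 2.6 pos [ 0.4194 -0.3088  0.218 ] d_tool [0.0029 0.0179 0.0394] dr [ 0.19 -1.04  0.54] q [-0.77 -0.18  1.88 -0.01  1.44  0.06] F [-0.2   0.91  0.8 ] op 0.0854
```

View pics/w1.png

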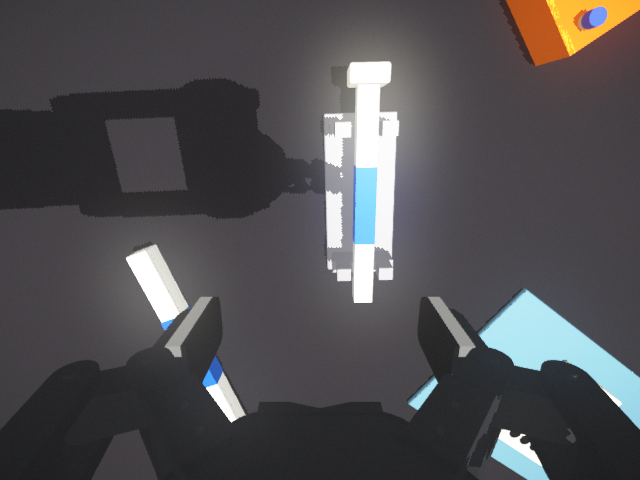

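The wrist picture shows the pusher almost vertical. Its blue sleeve spans (357,168) to (375,244), with the head at (369,73) and the tail at (363,302).

```bash
cat >> h.py <<'E'
def goal(t,yaw): goto(t,yaw)
E
python3 - <<'E'
from h import *
W=Cam("wrist")
obs=[((357,168),[.035,.009,.053]),((377,168),[.035,-.009,.053]),((375,243),[-.035,-.009,.053]),((354,243),[-.035,.009,.053]),((348,64),[.115,.016,.06]),((391,63),[.115,-.016,.06]),((354,302),[-.095,.009,.053]),((372,302),[-.095,-.009,.053])]
f=lambda p:np.concatenate([W.proj(w(p,L))[0]-u for u,L in obs])
s=least_squares(f,[.454,-.33,.755]);print(s.x,s.fun.reshape(-1,2).round(1).tolist())
x,y,a=s.x
goto([x-.015*np.cos(a),y-.015*np.sin(a),.2],a+np.pi)
E
```

```text
[ 0.45326347 -0.33016775  0.7601104 ] [[-1.3, -0.3], [-0.2, -0.7], [-0.6, 1.6], [0.8, 2.0], [0.8, -1.5], [-0.1, -1.5], [0.0, 1.2], [0.5, 0.9]]
t 2.65 pos [ 0.4196 -0.3083  0.2182] d_tool [0.0047 0.0181 0.0392] dr [ 0.17 -1.17  0.54] q [-0.77 -0.18  1.88 -0.01  1.44  0.06] F [ 0.06 -0.58 -0.  ] op 0.0852
```

>>> servo_tool(
  delta_pos=[
    [0.0045, 0.04, 0.039],
    [0, 0, 0],
    [0, 0.05, 0],
    [0, 0, 0],
  ],
  dr=[
    [0, -1, 0.5],
    [0, 0, 0],
    [0, 0, 0],
    [0, 0, 0],
  ],
  grip=[1, 1, 1, 1],
)

```text
t: 3.15
tool_pos: [0.4461, -0.3364, 0.1294]
tool_rot: [-0.714, 1.772, -1.771]
contact_force: [0.3, 0.5, 0.9]
opening: 0.0853
```

Run:
```python
from h import *
import cv2
x,y,a=.4534,-.3301,.760
goto([x-.015*np.cos(a),y-.015*np.sin(a),.039],a+np.pi)
cv2.imwrite("pics/w2.png",ctrl.get_image("wrist")[:,:,::-1])
W=Cam("wrist"); print(W.proj(w([x,y,a],[[.035,.009,.053],[.035,-.009,.053],[-.035,-.009,.053],[-.035,.009,.053]])).round(0))
```

```text
t 3.15 pos [ 0.4461 -0.3364  0.1294] d_tool [0.0055 0.0904 0.0004] dr [-0.01  0.42 -0.08] q [-0.78 -0.    1.87  0.    1.27  0.02] F [0.31 0.46 0.9 ] op 0.0853
[[302. 185.]
 [331. 185.]
 [329. 288.]
 [303. 288.]]
```

View pics/w2.png

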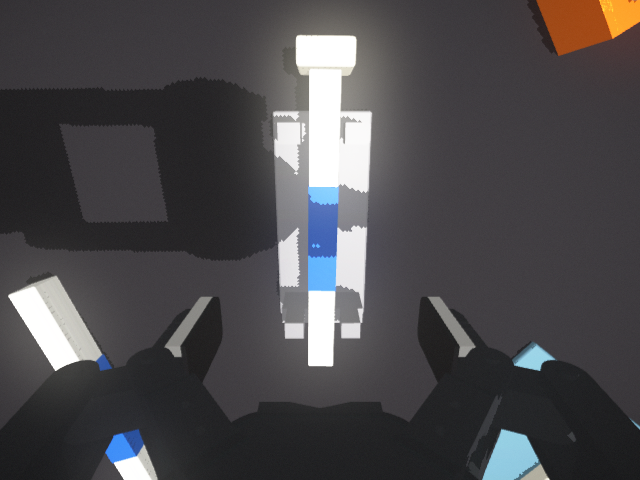

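>>> servo_tool(
  delta_pos=[
    [0.0055, 0.045, 0.002],
    [0, 0.035, 0],
    [0, 0.008, 0],
    [0, 0.002, 0],
    [0, 0, 0],
  ],
  dr=[
    [0, 0.4, 0],
    [0, 0, 0],
    [0, 0, 0],
    [0, 0, 0],
    [0, 0, 0],
  ],
  grip=[1, 1, 1, 1, 1],
)

```text
t: 3.82
tool_pos: [0.4568, -0.3509, 0.0621]
tool_rot: [-0.694, 1.734, -1.802]
contact_force: [-0.9, 0.2, 0.5]
opening: 0.0853
```

Run:
```python
from h import *
import cv2
x,y,a=.4534,-.3301,.760
goto([x-.015*np.cos(a),y-.015*np.sin(a),.039],a+np.pi)
cv2.imwrite("pics/w3.png",ctrl.get_image("wrist")[:,:,::-1])
```

```text
t 3.83 pos [ 0.4568 -0.3509  0.0621] d_tool [ 0.0031  0.0224 -0.0183] dr [-2.26  0.27 -0.16] q [-0.79  0.1   1.89  0.    1.11  0.02] F [-0.92  0.19  0.53] op 0.0853
```

View pics/w3.png

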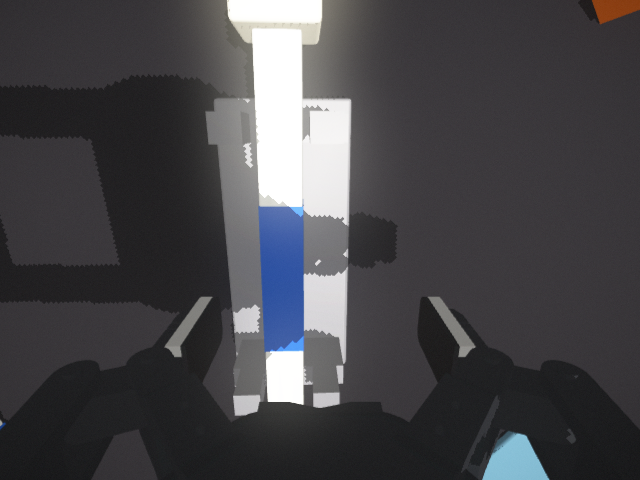

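>>> servo_tool(
  delta_pos=[
    [0.003, 0, -0.016],
    [0, 0, 0],
  ],
  dr=[
    [-2.3, 0.3, 0],
    [0, 0, 0],
  ],
  grip=[1, 1],
)

```text
t: 4.12
tool_pos: [0.445, -0.3427, 0.0648]
tool_rot: [-0.704, 1.773, -1.778]
contact_force: [-0.1, 0.3, -1.0]
opening: 0.085
```

Run:
```python
from h import *
import cv2
x,y,a=.4534,-.3301,.760
goto([x-.015*np.cos(a),y-.015*np.sin(a),.039],a+np.pi)
cv2.imwrite("pics/w4.png",ctrl.get_image("wrist")[:,:,::-1])
```

```text
t 4.12 pos [ 0.445  -0.3427  0.0648] d_tool [ 0.0003  0.0258 -0.0035] dr [-0.25 -0.02 -0.18] q [-0.79  0.08  1.9   0.    1.15  0.02] F [-0.09  0.31 -1.02] op 0.085
```

View pics/w4.png

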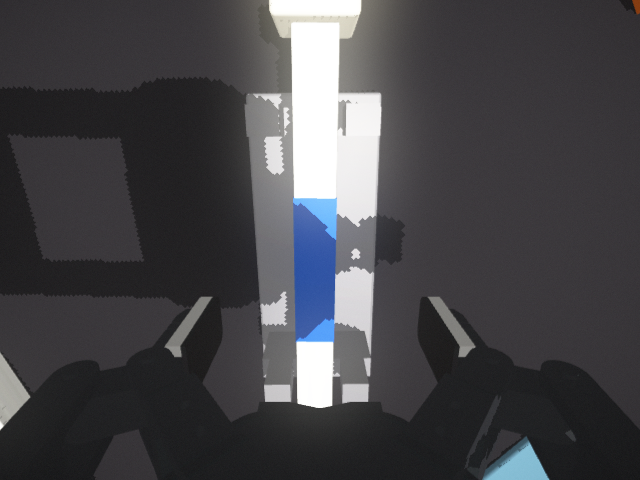

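>>> servo_tool(
  delta_pos=[
    [0, 0.008, -0.0025],
    [0, 0.008, 0],
    [0, 0, 0],
  ],
  dr=[
    [0, 0, 0],
    [0, 0, 0],
    [0, 0, 0],
  ],
  grip=[1, 1, 1],
)

```text
t: 4.55
tool_pos: [0.4441, -0.3415, 0.0482]
tool_rot: [-0.703, 1.77, -1.78]
contact_force: [-0.2, -0.7, -0.3]
opening: 0.0853
```

Run:
```python
from h import *
x,y,a=.4534,-.3301,.760
goto([x-.015*np.cos(a),y-.015*np.sin(a),.039],a+np.pi)
```

```text
t 4.55 pos [ 0.4441 -0.3415  0.0482] d_tool [ 0.0004  0.0092 -0.002 ] dr [-0.39 -0.02 -0.18] q [-0.79  0.1   1.91  0.    1.12  0.02] F [-0.21 -0.69 -0.25] op 0.0853
```

>>> servo_tool(
  delta_pos=[
    [0, 0.009, -0.001],
    [0, 0, 0],
  ],
  dr=[
    [-0.3, 0, 0],
    [0, 0, 0],
  ],
  grip=[1, 1],
)

```text
t: 4.8
tool_pos: [0.4433, -0.3406, 0.0381]
tool_rot: [-0.706, 1.777, -1.775]
contact_force: [-0.1, -0.1, 1.1]
opening: 0.0852
```

Run:
```python
from h import *
import cv2
x,y,a=.4534,-.3301,.760
goto([x-.015*np.cos(a),y-.015*np.sin(a),.039],a+np.pi)
cv2.imwrite("pics/w5.png",ctrl.get_image("wrist")[:,:,::-1])
```

```text
t 4.8 pos [ 0.4433 -0.3406  0.0381] d_tool [ 0.0004 -0.0009 -0.0006] dr [-0.02 -0.01 -0.18] q [-0.79  0.12  1.91  0.    1.11  0.02] F [-0.15 -0.1   1.05] op 0.0852
```

View pics/w5.png

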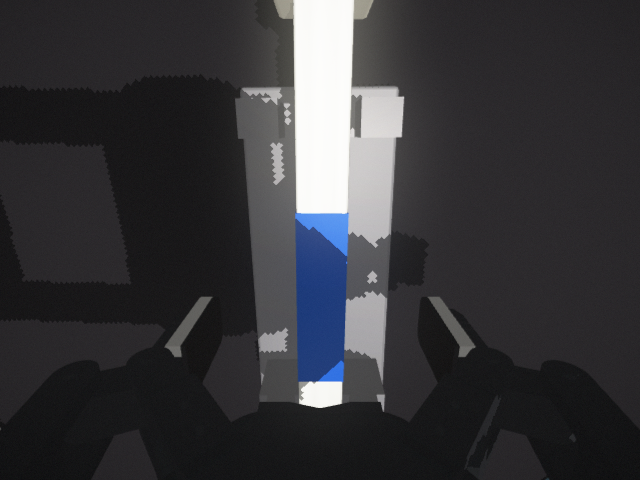

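The bar is centred between the pads, at column 322. I'll close the gripper.

>>> servo_tool(
  delta_pos=[
    [0, 0, 0],
    [0, 0, 0],
    [0, 0, 0],
    [0, 0, 0],
    [0, 0, 0],
  ],
  dr=[
    [0, 0, 0],
    [0, 0, 0],
    [0, 0, 0],
    [0, 0, 0],
    [0, 0, 0],
  ],
  grip=[0.3, 0.1, 0.1, 0, 0],
  grip_force=60,
)

```text
t: 5.48
tool_pos: [0.4443, -0.3416, 0.0397]
tool_rot: [-0.705, 1.773, -1.777]
contact_force: [0.5, 0.4, -0.1]
opening: 0.0168
```

Run:
```python
from h import *
import cv2
x,y,a=.4534,-.3301,.760
goto([x-.015*np.cos(a),y-.015*np.sin(a),.039],a+np.pi)
cv2.imwrite("pics/w6.png",ctrl.get_image("wrist")[:,:,::-1])
```

```text
t 5.47 pos [ 0.4443 -0.3416  0.0397] d_tool [ 0.0005  0.0007 -0.002 ] dr [-0.21 -0.01 -0.18] q [-0.79  0.12  1.91  0.    1.11  0.02] F [ 0.54  0.43 -0.09] op 0.0168
```

View pics/w6.png

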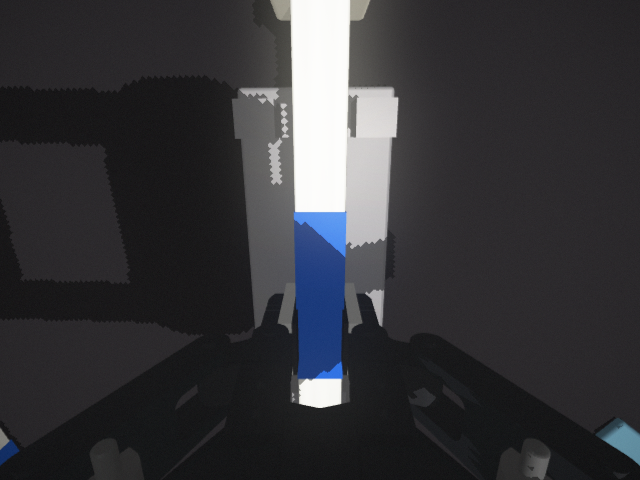

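>>> servo_tool(
  delta_pos=[
    [0, -0.02, 0],
    [0, -0.03, 0],
    [0, -0.035, 0],
    [0, -0.035, 0],
    [0, 0, 0],
  ],
  dr=[
    [0, 0, 0],
    [0, 0, 0],
    [0, 0, 0],
    [0, 0, 0],
    [0, 0, 0],
  ],
  grip=[0, 0, 0, 0, 0],
)

```text
t: 6.15
tool_pos: [0.4434, -0.3413, 0.1671]
tool_rot: [-0.705, 1.772, -1.778]
contact_force: [0.6, 0.1, -1.7]
opening: 0.017
```

Run:
```python
from h import *
import cv2
hx,hy,a=.5352,.1291,1.81
d=-.055-.115-.015-.10
goto([hx+d*np.cos(a),hy+d*np.sin(a),.16],a+np.pi)
cv2.imwrite("pics/w7.png",ctrl.get_image("wrist")[:,:,::-1])
```

```text
t 6.15 pos [ 0.4434 -0.3413  0.1671] d_tool [-0.2488  0.0076 -0.0305] dr [-3.100e-01 -6.016e+01 -2.000e-02] q [-0.79 -0.04  1.84  0.    1.34  0.02] F [ 0.64  0.13 -1.73] op 0.017
```

View pics/w7.png

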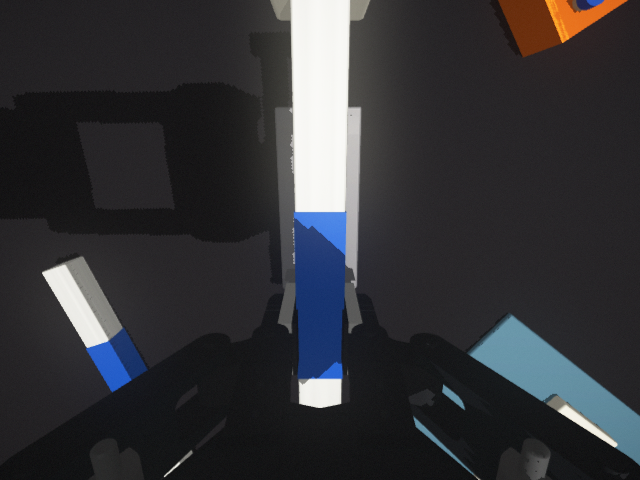

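>>> servo_tool(
  delta_pos=[
    [-0.041, 0, -0.005],
    [-0.0415, 0, 0.002],
    [-0.0405, 0, 0.0095],
    [-0.038, 0, 0.0165],
    [-0.035, 0, 0.023],
  ],
  dr=[
    [0, -10, 0],
    [0, -10, 0],
    [0, -10, 0],
    [0, -10, 0],
    [0, -10, 0],
  ],
  grip=[0, 0, 0, 0, 0],
)

```text
t: 6.82
tool_pos: [0.5709, -0.1742, 0.1559]
tool_rot: [-1.249, 1.158, -1.136]
contact_force: [0.8, 0.1, -1.3]
opening: 0.0169
```

```bash
cat > hh.py <<'E'
from h import *
hx,hy,a=.5352,.1291,1.81
def H(x,z,y=0,yaw=a): goto([hx+x*np.cos(a)-y*np.sin(a),hy+x*np.sin(a)+y*np.cos(a),z],yaw+np.pi)
def inH():
    p,r,o=pose(); d=p[:2]-[hx,hy]; f=o["contact_force"]; c,s=np.cos(a),np.sin(a)
    print("t",round(o["t"],2),"in heater x,y",(d@[c,s]).round(4),(d@[-s,c]).round(4),"z",p[2].round(4),"Fx,Fy",(f[:2]@[c,s]).round(2),(f[:2]@[-s,c]).round(2),"Fz",f[2].round(2))
E
python3 - <<'E'
from hh import *
H(-.285,.16); inH()
E
```

```text
t 6.83 pos [ 0.5709 -0.1742  0.1559] d_tool [-0.0237 -0.0042  0.0339] dr [ 0.51 -8.89 -0.57] q [-0.42  0.06  1.75  0.    1.34 -0.51] F [ 0.79  0.14 -1.34] op 0.0169
t 6.83 in heater x,y -0.3031 0.0371 z 0.1559 Fx,Fy -0.06 -0.8 Fz -1.34
```

>>> servo_tool(
  delta_pos=[
    [-0.0237, -0.004, 0.034],
    [0, 0, 0],
    [0, 0, 0],
  ],
  dr=[
    [0.5, -8.9, -0.6],
    [0, 0, 0],
    [0, 0, 0],
  ],
  grip=[0, 0, 0],
)

```text
t: 7.2
tool_pos: [0.6013, -0.1434, 0.1533]
tool_rot: [-1.32, 1.033, -1.017]
contact_force: [-0.0, -0.4, -1.9]
opening: 0.0173
```

Run:
```python
from hh import *
import cv2
H(-.285,.16); inH()
im=ctrl.get_image("wrist")[:,:,::-1].copy()
W=Cam("wrist")
def dr(L,c):
    uv=W.proj(w([hx,hy,a],L)); cv2.polylines(im,[np.round(uv).astype(int)],False,c,1)
dr([[-.055,.032,.06],[.04,.032,.06]],(0,0,255));dr([[-.055,-.032,.06],[.04,-.032,.06]],(0,0,255));dr([[.04,.0486,.118],[.04,-.0486,.118]],(255,0,255))
cv2.imwrite("pics/w8.png",im)
t=ctrl.get_image("top")[:,:,::-1]; cv2.imwrite("pics/t8.png",cv2.resize(t[130:330,170:420],None,fx=3,fy=3))
```

```text
t 7.2 pos [ 0.6013 -0.1434  0.1533] d_tool [ 0.0046 -0.0067  0.0002] dr [ 0.5   0.51 -0.29] q [-0.35  0.11  1.7  -0.    1.33 -0.6 ] F [-0.01 -0.38 -1.91] op 0.0173
t 7.2 in heater x,y -0.2804 0.0003 z 0.1533 Fx,Fy -0.37 0.1 Fz -1.91
```

View pics/w8.png

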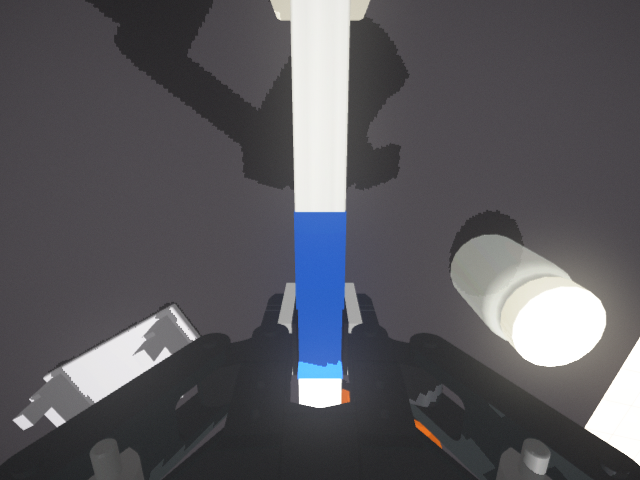

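View pics/t8.png

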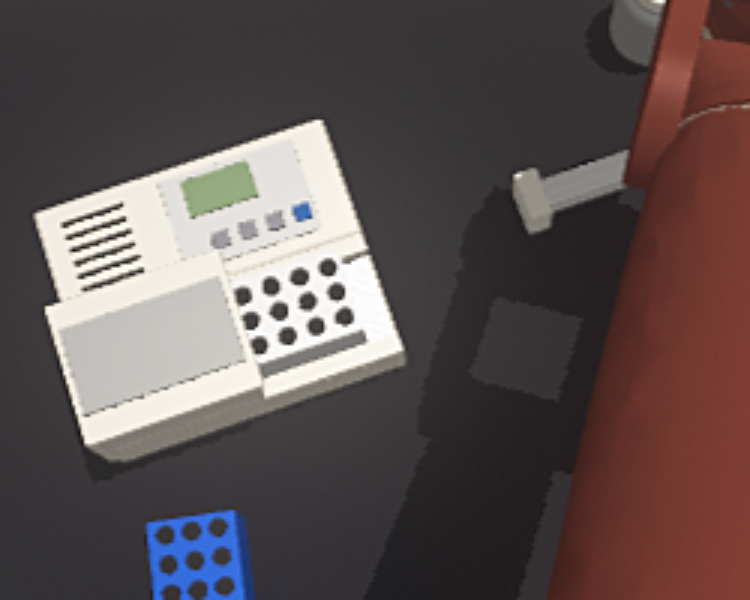

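>>> servo_tool(
  delta_pos=[
    [0.004, 0.025, 0],
    [0, 0.025, 0],
    [0, 0.02, 0],
    [0, 0.012, 0],
    [0, 0, 0],
  ],
  dr=[
    [0.4, 0.5, -0.3],
    [0, 0, 0],
    [0, 0, 0],
    [0, 0, 0],
    [0, 0, 0],
  ],
  grip=[0, 0, 0, 0, 0],
)

```text
t: 7.92
tool_pos: [0.6002, -0.1517, 0.0695]
tool_rot: [-1.311, 1.037, -1.038]
contact_force: [0.3, 0.3, -0.8]
opening: 0.017
```

Run:
```python
from hh import *
import cv2
H(-.285,.064); inH()
t=ctrl.get_image("top")[:,:,::-1]; cv2.imwrite("pics/t9.png",t); cv2.imwrite("pics/t9c.png",cv2.resize(t[170:300,250:370],None,fx=5,fy=5,interpolation=cv2.INTER_CUBIC)) 
t=ctrl.get_image("scene")[:,:,::-1]; cv2.imwrite("pics/s9.png",t); cv2.imwrite("pics/s9c.png",cv2.resize(t[200:350,230:430],None,fx=4,fy=4,interpolation=cv2.INTER_CUBIC))
```

```text
t 7.92 pos [ 0.6002 -0.1517  0.0695] d_tool [-0.0032  0.0055  0.0034] dr [ 0.02 -0.47  0.09] q [-0.37  0.2   1.76 -0.    1.18 -0.6 ] F [ 0.26  0.29 -0.81] op 0.017
t 7.92 in heater x,y -0.2882 0.0034 z 0.0695 Fx,Fy 0.21 -0.32 Fz -0.81
```

View pics/t9c.png

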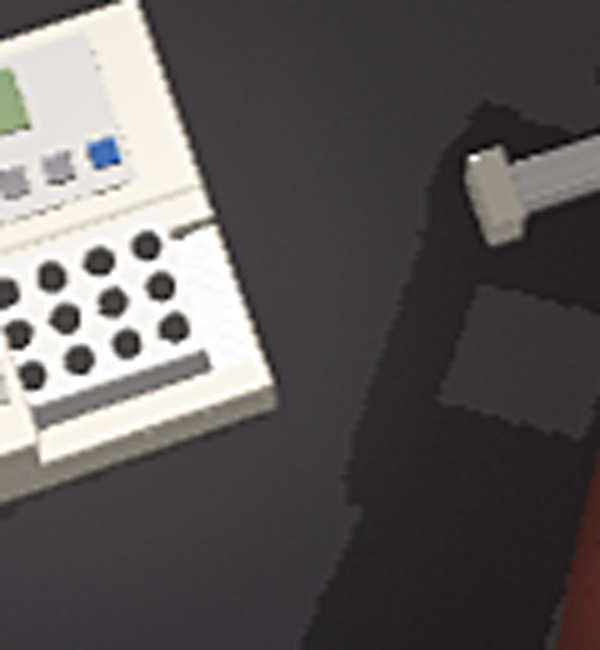

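View pics/s9c.png

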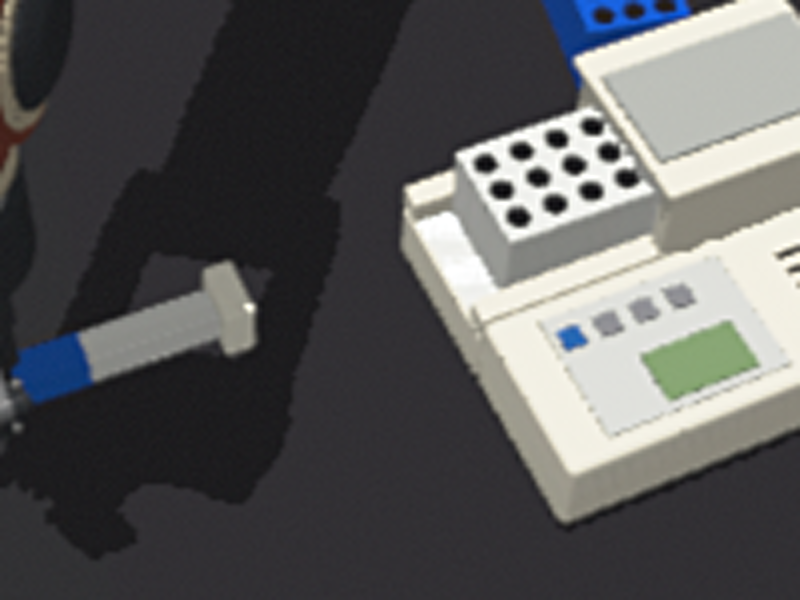

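Run:
```python
from hh import *
T=Cam("top");S=Cam("scene")
px=lambda c,o,f:np.array(o)+(np.array(c)+.5)/f-.5
t=lambda c:(T,px(c,(250,170),5)); s=lambda c:(S,px(c,(230,200),4))
obs=[(s((237,262)),0,1),(s((255,308)),0,-1),(s((204,270)),1,1),(s((222,318)),1,-1),(t((502,147)),1,-1),(t((525,234)),1,1),(t((474,158)),0,-1),(t((496,244)),0,1)]
def f(p):
    return np.concatenate([c.proj(w(p[:3],[-p[3]*b,.016*sg,.09]))[0]-uv for (c,uv),b,sg in obs])
r=least_squares(f,[.573,-.026,1.81,.012]); print(r.x,r.fun.reshape(-1,2).round(1).tolist())
d=r.x[:2]-[hx,hy];print("head in heater",d@[np.cos(a),np.sin(a)],d@[-np.sin(a),np.cos(a)])
```

```text
[ 0.569481   -0.02530065  1.72352456  0.01449296] [[-0.7, -2.9], [-0.2, -1.3], [0.3, -2.9], [0.6, -1.7], [1.0, -0.4], [0.5, -3.2], [-0.3, -0.9], [-0.6, -3.5]]
head in heater -0.15812656198110253 0.003277086494391597
```

>>> servo_tool(
  delta_pos=[
    [-0.02, 0.004, 0.0035],
    [-0.025, 0, 0],
    [-0.025, 0, 0],
    [-0.02, 0, 0],
    [0, 0, 0],
  ],
  dr=[
    [0, -0.5, 0],
    [0, 0, 0],
    [0, 0, 0],
    [0, 0, 0],
    [0, 0, 0],
  ],
  grip=[0, 0, 0, 0, 0],
)

```text
t: 8.65
tool_pos: [0.5837, -0.056, 0.0698]
tool_rot: [-1.312, 1.021, -1.034]
contact_force: [0.6, -0.5, -1.0]
opening: 0.0171
```

Run:
```python
from hh import *
import cv2
H(-.18,.065); inH()
t=ctrl.get_image("scene")[:,:,::-1]; cv2.imwrite("pics/s10c.png",cv2.resize(t[190:340,270:470],None,fx=4,fy=4,interpolation=cv2.INTER_CUBIC))
```

```text
t 8.65 pos [ 0.5837 -0.056   0.0698] d_tool [-0.0114  0.0047 -0.0032] dr [-0.38  0.23  0.27] q [-0.22  0.13  1.84 -0.    1.16 -0.46] F [ 0.63 -0.53 -0.98] op 0.0171
t 8.65 in heater x,y -0.1914 -0.0032 z 0.0698 Fx,Fy -0.67 -0.48 Fz -0.98
```

View pics/s10c.png

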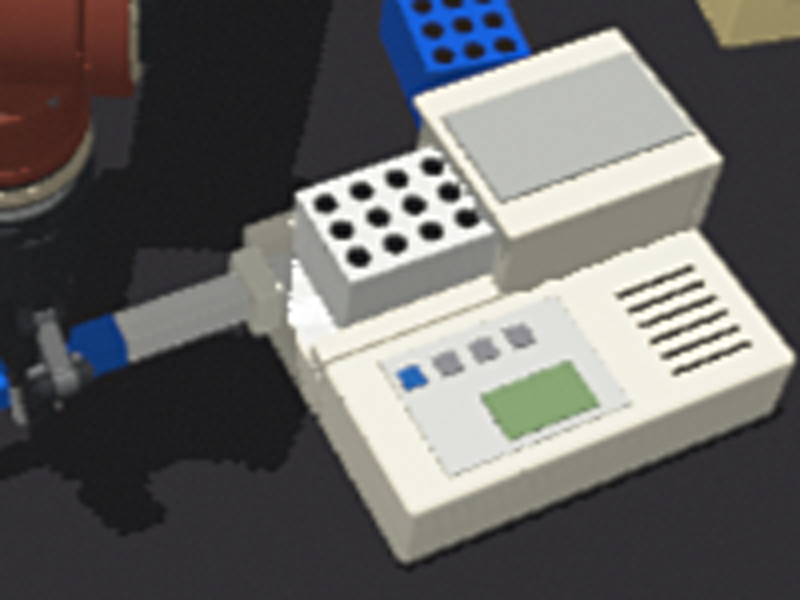

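The head is at the channel mouth, centred and above the deck. I'll ease it up to the block.

>>> servo_tool(
  delta_pos=[
    [-0.008, 0.003, -0.003],
    [-0.006, 0, 0],
    [-0.006, 0, 0],
    [-0.004, 0, 0],
    [0, 0, 0],
  ],
  dr=[
    [-0.3, 0.2, 0.2],
    [0, 0, 0],
    [0, 0, 0],
    [0, 0, 0],
    [0, 0, 0],
  ],
  grip=[0, 0, 0, 0, 0],
)

```text
t: 9.32
tool_pos: [0.5753, -0.0341, 0.0668]
tool_rot: [-1.312, 1.031, -1.035]
contact_force: [0.6, -0.4, -1.4]
opening: 0.017
```

Run:
```python
from hh import *
H(-.163,.066); inH()
```

```text
t 9.32 pos [ 0.5753 -0.0341  0.0668] d_tool [-0.005   0.0008 -0.0003] dr [-0.09 -0.13  0.11] q [-0.19  0.11  1.86 -0.    1.16 -0.42] F [ 0.56 -0.45 -1.39] op 0.017
t 9.32 in heater x,y -0.168 -0.0003 z 0.0668 Fx,Fy -0.56 -0.43 Fz -1.39
```

>>> servo_tool(
  delta_pos=[
    [-0.004, 0, 0],
    [-0.004, 0, 0],
    [-0.004, 0, 0],
  ],
  dr=[
    [0, 0, 0],
    [0, 0, 0],
    [0, 0, 0],
  ],
  grip=[0, 0, 0],
)

```text
t: 9.7
tool_pos: [0.5731, -0.0235, 0.0673]
tool_rot: [-1.313, 1.029, -1.038]
contact_force: [1.1, -2.8, -1.9]
opening: 0.0171
```

Run:
```python
from hh import *
H(-.163,.066); inH()
```

```text
t 9.7 pos [ 0.5731 -0.0235  0.0673] d_tool [ 0.0058  0.0013 -0.0007] dr [-0.15 -0.16  0.31] q [-0.17  0.11  1.87 -0.    1.16 -0.4 ] F [ 1.08 -2.84 -1.86] op 0.0171
t 9.7 in heater x,y -0.1572 -0.0007 z 0.0673 Fx,Fy -3.01 -0.38 Fz -1.86
```

>>> servo_tool(
  delta_pos=[
    [-0.004, 0, 0],
    [-0.004, 0, 0],
    [-0.004, 0, 0],
  ],
  dr=[
    [0, 0, 0],
    [0, 0, 0],
    [0, 0, 0],
  ],
  grip=[0, 0, 0],
)

```text
t: 10.07
tool_pos: [0.5704, -0.0117, 0.0674]
tool_rot: [-1.314, 1.028, -1.04]
contact_force: [0.7, -3.8, -2.0]
opening: 0.0171
```

Run:
```python
from hh import *
H(-.163,.066); inH()
```

```text
t 10.07 pos [ 0.5704 -0.0117  0.0674] d_tool [ 0.0179  0.0015 -0.0008] dr [-0.18 -0.17  0.39] q [-0.15  0.1   1.88 -0.01  1.16 -0.38] F [ 0.7  -3.79 -1.96] op 0.0171
t 10.07 in heater x,y -0.1451 -0.0009 z 0.0674 Fx,Fy -3.85 0.22 Fz -1.96
```

>>> servo_tool(
  delta_pos=[
    [-0.004, 0, 0],
    [-0.004, 0, 0],
    [-0.004, 0, 0],
    [-0.004, 0, 0],
  ],
  dr=[
    [0, 0, 0],
    [0, 0, 0],
    [0, 0, 0],
    [0, 0, 0],
  ],
  grip=[0, 0, 0, 0],
)

```text
t: 10.58
tool_pos: [0.5664, 0.005, 0.0674]
tool_rot: [-1.314, 1.027, -1.04]
contact_force: [0.3, -2.9, -1.9]
opening: 0.0169
```

Run:
```python
from hh import *
import cv2
H(-.163,.066); inH()
t=ctrl.get_image("scene")[:,:,::-1]; cv2.imwrite("pics/s11c.png",cv2.resize(t[190:340,270:470],None,fx=4,fy=4,interpolation=cv2.INTER_CUBIC)) 
inH()
```

```text
t 10.57 pos [0.5664 0.005  0.0674] d_tool [ 0.035   0.0016 -0.0008] dr [-0.18 -0.17  0.4 ] q [-0.12  0.09  1.89 -0.01  1.16 -0.35] F [ 0.27 -2.93 -1.93] op 0.0169
t 10.57 in heater x,y -0.128 -0.0009 z 0.0674 Fx,Fy -2.91 0.44 Fz -1.93
t 10.62 in heater x,y -0.1275 -0.0009 z 0.0673 Fx,Fy -1.75 -0.86 Fz -2.1
```

View pics/s11c.png

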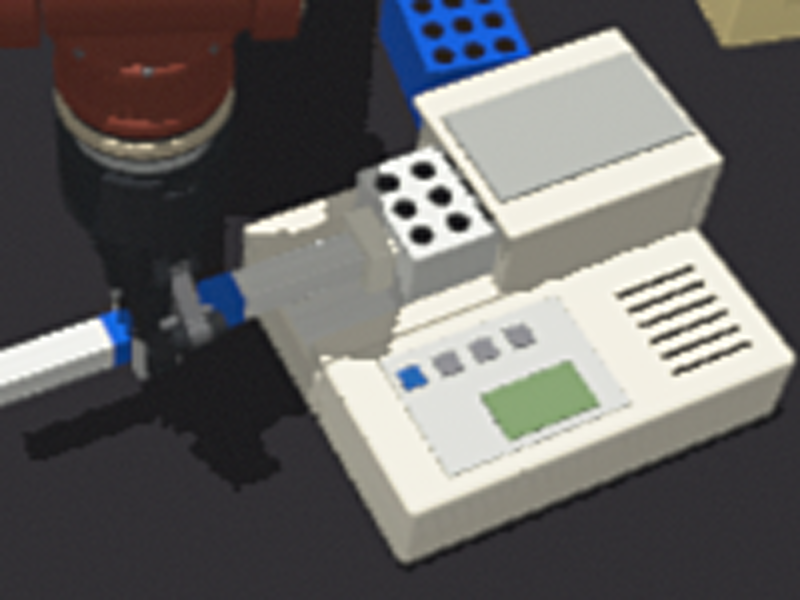

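>>> servo_tool(
  delta_pos=[
    [-0.002, 0, 0],
    [-0.002, 0, 0],
  ],
  dr=[
    [0, 0, 0],
    [0, 0, 0],
  ],
  grip=[0, 0],
)

```text
t: 10.88
tool_pos: [0.5653, 0.0095, 0.0673]
tool_rot: [-1.313, 1.028, -1.039]
contact_force: [1.0, -3.9, -1.0]
opening: 0.0167
```

>>> servo_tool(
  delta_pos=[
    [-0.002, 0, 0],
  ],
  dr=[
    [0, 0, 0],
  ],
  grip=[0],
)

```text
t: 11.0
tool_pos: [0.5648, 0.0116, 0.0673]
tool_rot: [-1.314, 1.028, -1.039]
contact_force: [1.2, -3.4, -1.8]
opening: 0.0172
```

>>> servo_tool(
  delta_pos=[
    [-0.002, 0, 0],
  ],
  dr=[
    [0, 0, 0],
  ],
  grip=[0],
)

```text
t: 11.12
tool_pos: [0.5643, 0.0135, 0.0673]
tool_rot: [-1.314, 1.028, -1.039]
contact_force: [0.7, -4.0, -1.5]
opening: 0.0172
```

Run:
```python
from hh import *
H(-.163,.066); inH()
```

```text
t 11.12 pos [0.5643 0.0135 0.0673] d_tool [ 0.0438  0.0016 -0.0008] dr [-0.17 -0.16  0.38] q [-0.11  0.09  1.89 -0.01  1.16 -0.34] F [ 0.72 -4.04 -1.54] op 0.0172
t 11.12 in heater x,y -0.1192 -0.0009 z 0.0673 Fx,Fy -4.09 0.26 Fz -1.54
```

>>> servo_tool(
  delta_pos=[
    [-0.002, 0, 0],
  ],
  dr=[
    [0, 0, 0],
  ],
  grip=[0],
)

```text
t: 11.25
tool_pos: [0.5638, 0.0156, 0.0673]
tool_rot: [-1.314, 1.028, -1.04]
contact_force: [1.6, -3.0, -1.4]
opening: 0.0168
```

>>> servo_tool(
  delta_pos=[
    [-0.002, 0, 0],
  ],
  dr=[
    [0, 0, 0],
  ],
  grip=[0],
)

```text
t: 11.38
tool_pos: [0.5634, 0.0176, 0.0673]
tool_rot: [-1.314, 1.028, -1.04]
contact_force: [0.4, -2.5, -1.3]
opening: 0.0169
```

>>> servo_tool(
  delta_pos=[
    [-0.002, 0, 0],
  ],
  dr=[
    [0, 0, 0],
  ],
  grip=[0],
)

```text
t: 11.5
tool_pos: [0.5629, 0.0197, 0.0673]
tool_rot: [-1.314, 1.028, -1.04]
contact_force: [0.2, -2.8, -1.6]
opening: 0.017
```

>>> servo_tool(
  delta_pos=[
    [-0.002, 0, 0],
  ],
  dr=[
    [0, 0, 0],
  ],
  grip=[0],
)

```text
t: 11.62
tool_pos: [0.5623, 0.0218, 0.0673]
tool_rot: [-1.314, 1.028, -1.04]
contact_force: [0.7, -4.2, -1.5]
opening: 0.0168
```

>>> servo_tool(
  delta_pos=[
    [-0.002, 0, 0],
  ],
  dr=[
    [0, 0, 0],
  ],
  grip=[0],
)

```text
t: 11.75
tool_pos: [0.5618, 0.0239, 0.0673]
tool_rot: [-1.313, 1.028, -1.04]
contact_force: [0.9, -3.1, -1.3]
opening: 0.0171
```

>>> servo_tool(
  delta_pos=[
    [-0.002, 0, 0],
  ],
  dr=[
    [0, 0, 0],
  ],
  grip=[0],
)

```text
t: 11.88
tool_pos: [0.5613, 0.026, 0.0673]
tool_rot: [-1.314, 1.028, -1.04]
contact_force: [0.9, -3.5, -1.8]
opening: 0.0171
```

>>> servo_tool(
  delta_pos=[
    [-0.002, 0, 0],
  ],
  dr=[
    [0, 0, 0],
  ],
  grip=[0],
)

```text
t: 12.0
tool_pos: [0.5608, 0.0281, 0.0673]
tool_rot: [-1.314, 1.028, -1.04]
contact_force: [1.6, -3.8, -1.6]
opening: 0.0169
```

>>> servo_tool(
  delta_pos=[
    [-0.002, 0, 0],
  ],
  dr=[
    [0, 0, 0],
  ],
  grip=[0],
)

```text
t: 12.12
tool_pos: [0.5603, 0.0301, 0.0673]
tool_rot: [-1.314, 1.028, -1.04]
contact_force: [1.5, -3.1, -2.0]
opening: 0.0167
```

>>> servo_tool(
  delta_pos=[
    [-0.002, 0, 0],
  ],
  dr=[
    [0, 0, 0],
  ],
  grip=[0],
)

```text
t: 12.25
tool_pos: [0.5598, 0.0322, 0.0672]
tool_rot: [-1.314, 1.028, -1.04]
contact_force: [0.1, -3.7, -1.8]
opening: 0.0172
```

>>> servo_tool(
  delta_pos=[
    [-0.002, 0, 0],
  ],
  dr=[
    [0, 0, 0],
  ],
  grip=[0],
)

```text
t: 12.38
tool_pos: [0.5593, 0.0343, 0.0672]
tool_rot: [-1.314, 1.028, -1.04]
contact_force: [0.7, -3.7, -0.4]
opening: 0.0172
```

>>> servo_tool(
  delta_pos=[
    [-0.002, 0, 0],
  ],
  dr=[
    [0, 0, 0],
  ],
  grip=[0],
)

```text
t: 12.5
tool_pos: [0.5588, 0.0363, 0.0673]
tool_rot: [-1.314, 1.028, -1.04]
contact_force: [1.5, -3.0, -1.7]
opening: 0.0169
```

>>> servo_tool(
  delta_pos=[
    [-0.002, 0, 0],
  ],
  dr=[
    [0, 0, 0],
  ],
  grip=[0],
)

```text
t: 12.62
tool_pos: [0.5585, 0.0381, 0.0673]
tool_rot: [-1.314, 1.027, -1.04]
contact_force: [2.4, -8.4, -2.2]
opening: 0.017
```

>>> servo_tool(
  delta_pos=[
    [-0.001, 0, 0],
  ],
  dr=[
    [0, 0, 0],
  ],
  grip=[0],
)

```text
t: 12.75
tool_pos: [0.5587, 0.0382, 0.0676]
tool_rot: [-1.315, 1.025, -1.042]
contact_force: [2.1, -9.7, -1.8]
opening: 0.0171
```

Run:
```python
from hh import *
inH()
```

```text
t 12.75 in heater x,y -0.0939 -0.0013 z 0.0676 Fx,Fy -9.95 0.26 Fz -1.79
```

>>> servo_tool(
  delta_pos=[
    [-0.0015, 0, 0],
  ],
  dr=[
    [0, 0, 0],
  ],
  grip=[0],
)

```text
t: 12.88
tool_pos: [0.5591, 0.0383, 0.068]
tool_rot: [-1.317, 1.022, -1.045]
contact_force: [2.8, -9.8, -0.9]
opening: 0.0173
```

Run:
```python
from hh import *
import cv2
inH()
t=ctrl.get_image("scene")[:,:,::-1]; cv2.imwrite("pics/s12c.png",cv2.resize(t[190:340,270:470],None,fx=4,fy=4,interpolation=cv2.INTER_CUBIC)) 
t=ctrl.get_image("top")[:,:,::-1]; cv2.imwrite("pics/t12c.png",cv2.resize(t[165:285,175:325],None,fx=5,fy=5,interpolation=cv2.INTER_CUBIC))
```

```text
t 12.88 in heater x,y -0.0939 -0.0017 z 0.068 Fx,Fy -10.16 -0.39 Fz -0.86
```

View pics/s12c.png

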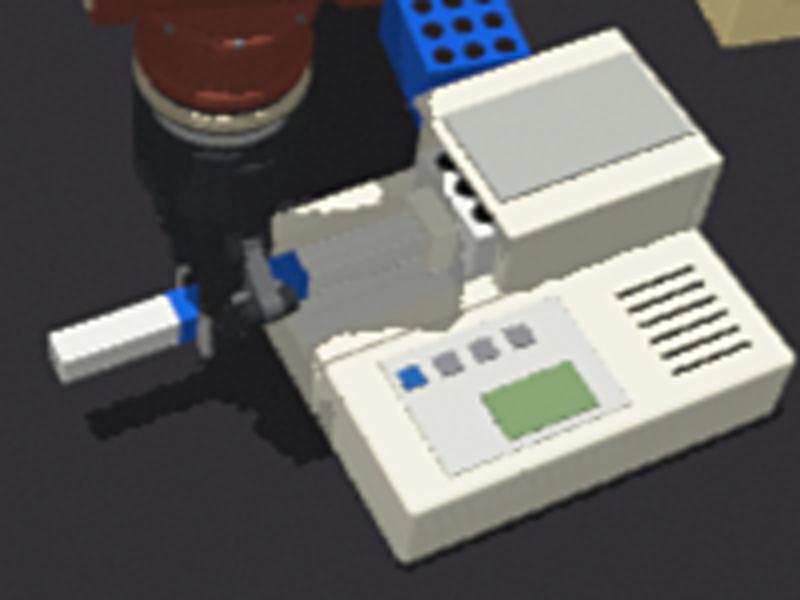

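View pics/t12c.png

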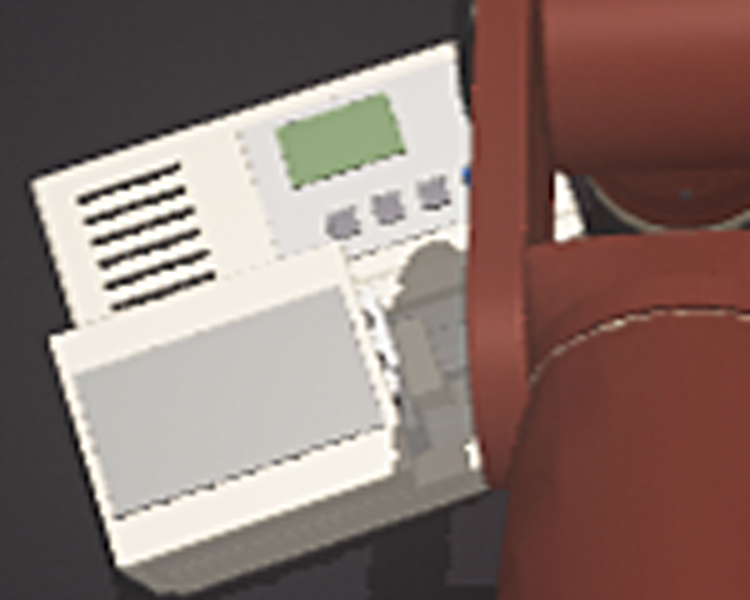

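The head hasn't advanced over three taps and the push force holds near 10 N, so the block is on the stop. I'll retract straight out.

>>> servo_tool(
  delta_pos=[
    [0.008, 0, 0],
    [0.02, 0, 0],
    [0.03, 0, 0],
    [0.03, 0, 0],
    [0.03, 0, 0],
  ],
  dr=[
    [0, 0, 0],
    [0, 0, 0],
    [0, 0, 0],
    [0, 0, 0],
    [0, 0, 0],
  ],
  grip=[0, 0, 0, 0, 0],
)

```text
t: 13.6
tool_pos: [0.5865, -0.0782, 0.0681]
tool_rot: [-1.315, 1.025, -1.037]
contact_force: [0.2, 0.1, -2.1]
opening: 0.0171
```

Run:
```python
from hh import *
import cv2
inH(); H(-.285,.17)
t=ctrl.get_image("scene")[:,:,::-1]; cv2.imwrite("pics/s13c.png",cv2.resize(t[190:340,270:470],None,fx=4,fy=4,interpolation=cv2.INTER_CUBIC))
```

```text
t 13.6 in heater x,y -0.2135 -0.0008 z 0.0681 Fx,Fy 0.07 -0.19 Fz -2.12
t 13.6 pos [ 0.5865 -0.0782  0.0681] d_tool [ 0.0722 -0.1014 -0.0005] dr [-0.2   0.04  0.41] q [-0.26  0.14  1.83 -0.01  1.16 -0.49] F [ 0.17  0.12 -2.12] op 0.0171
```

View pics/s13c.png

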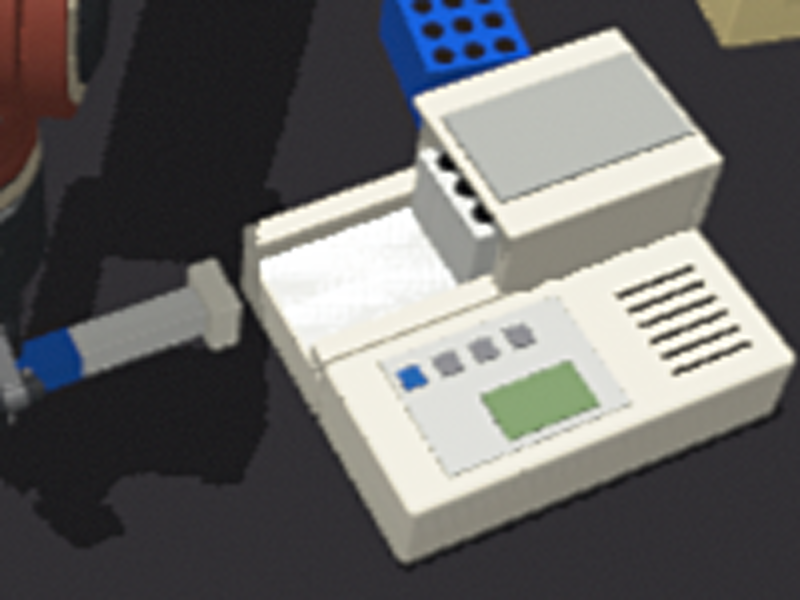

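The block stayed in, straight under the hood edge. I'll raise the pusher and carry it back.

>>> servo_tool(
  delta_pos=[
    [0.02, -0.02, 0],
    [0.025, -0.03, 0],
    [0.025, -0.03, 0],
    [0, -0.02, 0],
    [0, 0, 0],
  ],
  dr=[
    [0, 0, 0.4],
    [0, 0, 0],
    [0, 0, 0],
    [0, 0, 0],
    [0, 0, 0],
  ],
  grip=[0, 0, 0, 0, 0],
)

```text
t: 14.28
tool_pos: [0.6023, -0.1543, 0.1689]
tool_rot: [-1.308, 1.037, -1.033]
contact_force: [-0.0, 0.5, -1.4]
opening: 0.0168
```

Run:
```python
from hh import *
inH(); goto([.4443,-.3416,.13],.760+np.pi)
```

```text
t 14.28 in heater x,y -0.2912 0.002 z 0.1689 Fx,Fy 0.44 -0.1 Fz -1.45
t 14.28 pos [ 0.6023 -0.1543  0.1689] d_tool [ 0.1458  0.0382 -0.1971] dr [ 4.000e-02  5.983e+01 -2.000e-01] q [-0.37  0.1   1.69  0.    1.35 -0.61] F [-0.    0.46 -1.45] op 0.0168
```

>>> servo_tool(
  delta_pos=[
    [0.0244, 0, -0.033],
    [0.0298, 0, -0.0282],
    [0.0342, 0, -0.0226],
    [0.0376, 0, -0.0164],
    [0.04, 0, -0.0096],
  ],
  dr=[
    [0, 10, 0],
    [0, 10, 0],
    [0, 10, 0],
    [0, 10, 0],
    [0, 10, 0],
  ],
  grip=[0, 0, 0, 0, 0],
)

```text
t: 14.9
tool_pos: [0.4633, -0.3058, 0.1595]
tool_rot: [-0.826, 1.69, -1.661]
contact_force: [1.1, -0.0, -2.0]
opening: 0.0171
```

Run:
```python
from hh import *
goto([.4443,-.3416,.13],.760+np.pi)
```

```text
t 14.9 pos [ 0.4633 -0.3058  0.1595] d_tool [0.0401 0.0292 0.0073] dr [ 0.89  8.79 -0.2 ] q [-0.72 -0.04  1.85  0.    1.34 -0.06] F [ 1.06 -0.03 -1.98] op 0.0171
```

>>> servo_tool(
  delta_pos=[
    [0.03, 0, 0.005],
    [0.01, 0, 0],
    [0, 0, 0],
  ],
  dr=[
    [0.8, 8.8, 0],
    [0, 0, 0],
    [0, 0, 0],
  ],
  grip=[0, 0, 0],
)

```text
t: 15.28
tool_pos: [0.438, -0.3376, 0.1543]
tool_rot: [-0.706, 1.79, -1.768]
contact_force: [0.2, 0.2, -2.8]
opening: 0.0172
```

Run:
```python
from hh import *
goto([.4443,-.3416,.0397],.760+np.pi)
```

```text
t 15.28 pos [ 0.438  -0.3376  0.1543] d_tool [-0.0014  0.1145  0.0084] dr [ 0.6  -0.24 -0.26] q [-0.79 -0.04  1.86  0.    1.33  0.02] F [ 0.16  0.18 -2.79] op 0.0172
```

>>> servo_tool(
  delta_pos=[
    [-0.001, 0.02, 0.008],
    [0, 0.02, 0],
    [0, 0.015, 0],
    [0, 0, 0],
  ],
  dr=[
    [0.6, -0.2, -0.2],
    [0, 0, 0],
    [0, 0, 0],
    [0, 0, 0],
  ],
  grip=[0, 0, 0, 0],
)

```text
t: 15.78
tool_pos: [0.4455, -0.3383, 0.0952]
tool_rot: [-0.714, 1.776, -1.768]
contact_force: [-0.7, -0.1, -1.7]
opening: 0.017
```

Run:
```python
from hh import *
import cv2
goto([.4443,-.3416,.0397],.760+np.pi)
cv2.imwrite("pics/w14.png",ctrl.get_image("wrist")[:,:,::-1])
```

```text
t 15.78 pos [ 0.4455 -0.3383  0.0952] d_tool [0.0033 0.0555 0.0017] dr [ 0.2   0.41 -0.15] q [-0.78  0.04  1.89  0.    1.22  0.02] F [-0.67 -0.12 -1.7 ] op 0.017
```

View pics/w14.png

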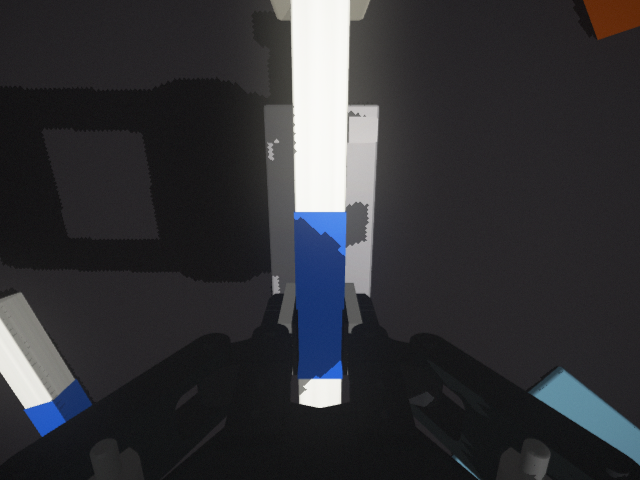

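>>> servo_tool(
  delta_pos=[
    [0.003, 0.015, 0.0015],
    [0, 0.01, 0],
    [0, 0, 0],
  ],
  dr=[
    [0.2, 0.4, 0],
    [0, 0, 0],
    [0, 0, 0],
  ],
  grip=[0, 0, 0],
)

```text
t: 16.2
tool_pos: [0.4454, -0.3429, 0.0709]
tool_rot: [-0.705, 1.773, -1.778]
contact_force: [0.0, 0.0, -1.3]
opening: 0.0167
```

Run:
```python
from hh import *
goto([.4443,-.3416,.0397],.760+np.pi)
```

```text
t 16.2 pos [ 0.4454 -0.3429  0.0709] d_tool [ 0.      0.0312 -0.0018] dr [-0.24 -0.03 -0.16] q [-0.79  0.08  1.9   0.    1.16  0.02] F [ 0.04  0.05 -1.29] op 0.0167
```

>>> servo_tool(
  delta_pos=[
    [0, 0.007, -0.002],
    [0, 0.007, 0],
    [0, 0.006, 0],
    [0, 0.004, 0],
  ],
  dr=[
    [0, 0, 0],
    [0, 0, 0],
    [0, 0, 0],
    [0, 0, 0],
  ],
  grip=[0, 0, 0, 0],
)

```text
t: 16.7
tool_pos: [0.4445, -0.3419, 0.0462]
tool_rot: [-0.704, 1.771, -1.78]
contact_force: [-0.6, 0.0, -1.5]
opening: 0.017
```

Run:
```python
from hh import *
goto([.4443,-.3416,.0397],.760+np.pi)
```

```text
t 16.7 pos [ 0.4445 -0.3419  0.0462] d_tool [-0.      0.0065 -0.0004] dr [-0.34 -0.03 -0.17] q [-0.79  0.11  1.91  0.    1.12  0.02] F [-0.59  0.05 -1.51] op 0.017
```

>>> servo_tool(
  delta_pos=[
    [0, 0.004, -0.0005],
    [0, 0.002, 0],
  ],
  dr=[
    [-0.2, 0, 0],
    [0, 0, 0],
  ],
  grip=[0, 0],
)

```text
t: 16.95
tool_pos: [0.4442, -0.3415, 0.0396]
tool_rot: [-0.705, 1.775, -1.777]
contact_force: [-1.1, -0.2, -0.6]
opening: 0.0172
```

Run:
```python
from hh import *
goto([.4443,-.3416,.0397],.760+np.pi)
```

```text
t 16.95 pos [ 0.4442 -0.3415  0.0396] d_tool [-0.     -0.0001  0.0002] dr [-0.11 -0.03 -0.17] q [-0.79  0.12  1.91  0.    1.11  0.02] F [-1.06 -0.2  -0.58] op 0.0172
```

>>> servo_tool(
  delta_pos=[
    [0, 0, 0],
    [0, 0, 0],
    [0, 0, 0],
    [0, 0, 0],
    [0, 0, 0],
  ],
  dr=[
    [0, 0, 0],
    [0, 0, 0],
    [0, 0, 0],
    [0, 0, 0],
    [0, 0, 0],
  ],
  grip=[0.3, 0.5, 0.8, 1, 1],
)

```text
t: 17.58
tool_pos: [0.4453, -0.3425, 0.0413]
tool_rot: [-0.704, 1.772, -1.779]
contact_force: [0.1, -0.3, -0.1]
opening: 0.0855
```

Run:
```python
from hh import *
import cv2
goto([.4443,-.3416,.0397],.760+np.pi)
cv2.imwrite("pics/w15.png",ctrl.get_image("wrist")[:,:,::-1])
```

```text
t 17.57 pos [ 0.4453 -0.3425  0.0413] d_tool [ 0.0001  0.0016 -0.0014] dr [-0.31 -0.04 -0.19] q [-0.79  0.12  1.91  0.    1.11  0.02] F [ 0.13 -0.3  -0.05] op 0.0855
```

View pics/w15.png

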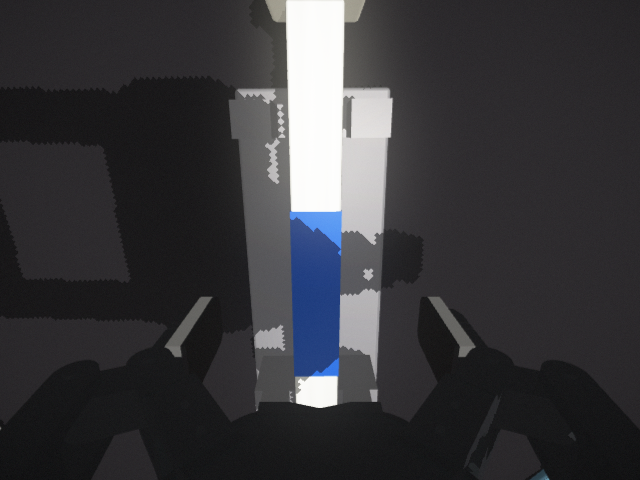

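Released, with the bar in both slots. Going straight up, then away.

>>> servo_tool(
  delta_pos=[
    [0, -0.02, 0],
    [0, -0.03, 0],
    [0, -0.035, 0],
    [0, -0.04, 0],
    [0, -0.04, 0],
  ],
  dr=[
    [0, 0, 0],
    [0, 0, 0],
    [0, 0, 0],
    [0, 0, 0],
    [0, 0, 0],
  ],
  grip=[1, 1, 1, 1, 1],
)

```text
t: 18.25
tool_pos: [0.443, -0.341, 0.2128]
tool_rot: [-0.705, 1.776, -1.776]
contact_force: [0.4, -0.0, 0.3]
opening: 0.0856
```

>>> servo_tool(
  delta_pos=[
    [0.02, 0, -0.05],
    [0.02, 0, -0.05],
    [0, 0, 0],
  ],
  dr=[
    [0, 0, 0],
    [0, 0, 0],
    [0, 0, 0],
  ],
  grip=[1, 1, 1],
)

```text
t: 18.62
tool_pos: [0.3453, -0.2974, 0.2226]
tool_rot: [-0.7, 1.759, -1.789]
contact_force: [0.5, 0.4, 0.5]
opening: 0.0853
```

Run:
```python
from hh import *
import cv2
inH()
t=ctrl.get_image("scene")[:,:,::-1]; cv2.imwrite("pics/s16.png",t)
t2=ctrl.get_image("top")[:,:,::-1]; cv2.imwrite("pics/t16.png",t2)
cv2.imwrite("pics/s16c.png",cv2.resize(t[220:310,90:200],None,fx=6,fy=6,interpolation=cv2.INTER_CUBIC))
cv2.imwrite("pics/s16h.png",cv2.resize(t[190:340,270:470],None,fx=4,fy=4,interpolation=cv2.INTER_CUBIC))
```

```text
t 18.62 in heater x,y -0.3693 0.2855 z 0.2226 Fx,Fy 0.25 -0.54 Fz 0.54
```

View pics/s16.png

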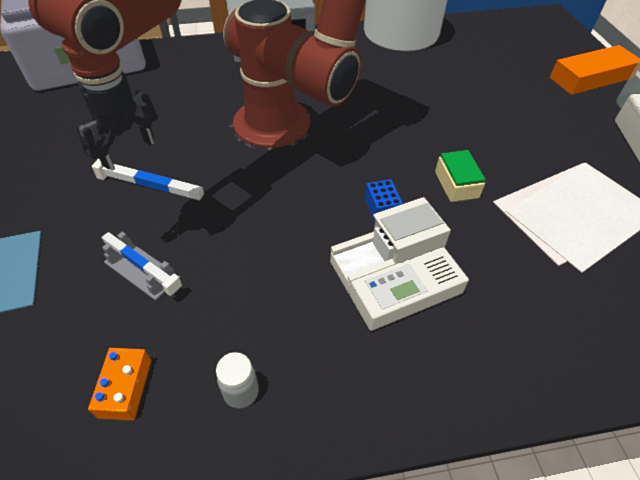

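View pics/s16c.png

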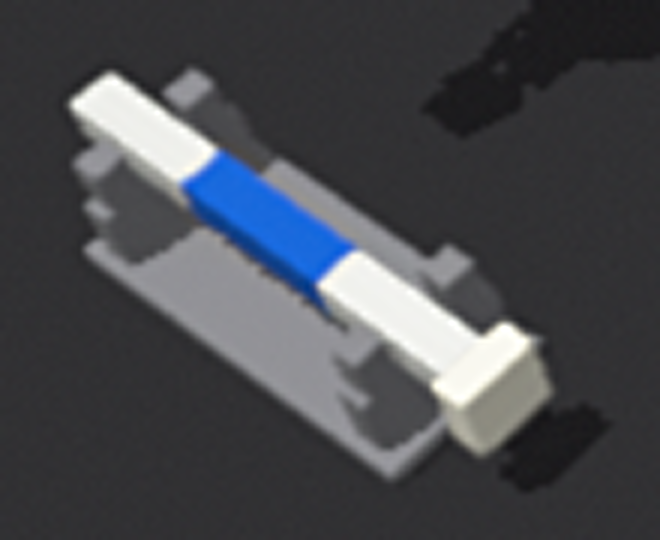

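View pics/s16h.png

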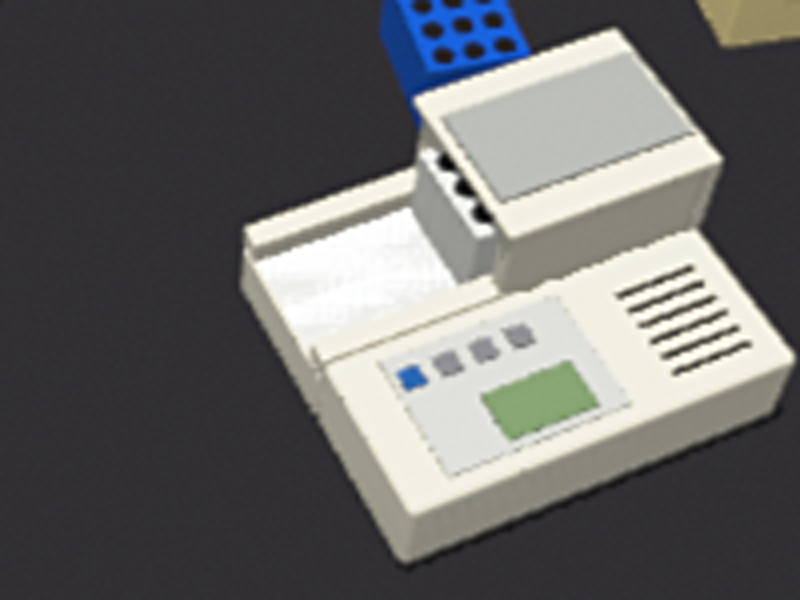

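The pusher lies within a pixel of its first picture, with its head at (172,284). The block is straight at the hood edge and the bystanders haven't moved. Handing in.

```bash
python3 -c "
from station import ctrl
print(ctrl.finish_job())"
```

```text
the job is handed in; nothing more can be done
None
```

I took the smaller pusher from its rest and nudged the hot block along the channel in 2–4 mm steps until it reached the stop. I then laid the pusher back and handed the job in after about 19 s. The station reports no verdict, so what follows rests on my own checks.

- **Block home:** The sliding force was about 3–4 N, then rose to about 10 N. The head did not advance on the last two short pushes (1 and 1.5 mm). That puts the stop face at about x = 116 mm, inside the given range, with about 6 N estimated on it. The block stayed in and looked straight after I backed away. I could not see the pin, so "pressed in" is inferred from these forces.
- **Pusher:** In the last pictures it lies in both slots, within about a pixel of where it started.
- **Bystanders and arm:** The bystanders look unmoved by eye, and the open gripper ended clear of everything. The gripper never came near the block.
- **What disagreed:** My picture fits were off by 1–3 pixels vertically, but the head position from the cameras matched the arm's own reading to within 1 mm. One fast descent before the grasp drifted about 18 mm sideways; I corrected it before closing the gripper and nothing was touched.

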